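# Key the drive hub onto the tumbler turner and hold it home

## Task

Fit the knurled drive hub to the tumbler turner: pick it up from the counter, slip it over the upright spindle until it stops on the cross pin, turn it until its hidden keyways drop over the pin, and push it down against the spring washer until it sits fully home on the round flange. Finish while still holding the hub pressed home, because the spring lifts it again if you let go and I am about to tighten its locking screw. Leave the rubber plug, the tumbler, the paint jar and the brush where they are.

Things in the scene. Friction and masses are not known exactly. Their poses are not given: they have to be found in the camera images.
- hub: The drive hub, standing loose on the counter: a plain aluminium collar 50 mm across, 52 mm tall, with a nose on top 30 mm wide and 10 mm tall (62 mm in all), 0.2 to 0.3 kg. From below, a blind bore 22 mm across, 37 mm deep, with two opposite keyways 9.5 mm wide, 19.5 mm deep, open only at the underside and not seen from outside. Origin: centre of the underside, z up along the bore.
- hub_grip (a point): On the hub's axis, 40 mm above its underside, in the knurled band (straight knurling from 23 to 49 mm up, 50 mm across), a good height to grip it from any side. The small dark locking screw low on the hub's side is no guide to the keyways: they are found by turning, and come round every half turn.
- turner: The tumbler turner, fixed, head upright: dark base plate 200 x 130 mm, white motor housing 125 x 104 mm with its top 82 mm above the counter, a tilt knob on each side (145 mm over both), speed knob and rocker switch on its -x side. On top a round aluminium flange 68 mm across, its face 92 mm above the counter. Origin: on the counter under the spindle axis, z up.
- seat (a point): Centre of the flange's upper face, on the spindle axis. The hub is fully home when its underside lies on this face.
- spindle_tip (a point): Centre of the tip of the steel spindle, 36 mm above the flange face. The spindle is 20 mm in diameter, its top 5 mm bevelled to 12 mm, upright, smooth and oiled; it does not turn.
- pin_top (a point): On the spindle axis at the height of the top of the cross pin, 16 mm above the flange face. The pin, 6 mm thick and 33 mm long, passes through the spindle level, in any direction. An unkeyed hub stops with its underside here; keyed (within about 0.1 rad of the right angle) it drops 10 mm onto the spring washer, and is home 6 mm further down.
- washer (a joint): Travel of the spring washer, m: 0 up (its top 6 mm above the flange face), 0.006 pushed flush with the face. A steel disc 40 mm across round the spindle. It begins to give at about 5 N and takes about 12 N to push flush; a keyed hub that is let go rests on it, 6 mm short of home.
- plug: Bystander: black rubber tumbler plug in steps, 62 mm across at the foot, 46 mm tall, loose. Origin: centre of its underside. The hub and the plug stand on either side of the turner, either way round.
- tumbler: Bystander: plain stainless steel tumbler with a clear lid, 74 mm across, 174 mm tall, loose. Origin: centre of its underside.
- jar: Bystander: white paint jar with a black lid, 58 mm across, 66 mm tall, loose. Origin: centre of its underside.
- brush: Bystander: paint brush lying on the counter between the robot and the turner. Origin on the counter at about its middle, x along it.
Not all that is in view belongs to the job. Leave any pink or purple look-alike of the hub alone.

How it is judged:
By the outcome, as a careful person would: the job done as asked, in the order asked, and still so for the second after the job is handed in, while the arm keeps its last pose, push and grip.
It also fails if it takes over 58 s, if anything falls off the work surface, if the arm or the gripper's body presses on something with over 40 N, if the wrist force passes 120 N, or if a joint passes its speed limit or range.

## Robot

A 6-joint arm with a two-finger parallel gripper is mounted at the origin on the work surface. World frame = base frame: x ahead of the robot, y to its left, z up, the work surface at z = 0. Lengths are in mm, angles in rad, forces in N, time in s.
With the tool pointing down it reaches from about 350 to 775 mm from the base axis. Payload 7.3 kg.
Tool frame: the origin (TCP) lies on the centre line of the jaws, within the pads' length; the fingertips stand 17 mm ahead of it and the grasp point (between the pads) lies 2 mm behind it; z points along the fingers, y is the line along which they close (so a half turn about z gives the same grasp; the last joint's range is limited). The gripper opens to 92 mm and grips with 3 to 60 N. Pads are 19 mm wide; open, the fingers measure 130 mm over their backs; the gripper's body (75 mm by 190 mm) begins 47 mm behind the grasp point.
Start: joints at [-1.278, 0.342, 1.524, -0, 1.275, -0.146], TCP at [223.072, -475.271, 243.741] pointing down, gripper open.
Joint ranges: [-2.53, 2.53], [-0.77, 2.02], [0.04, 2.7], [-1, 4.14], [0.28, 2.66], [-3.11, 3.11]. Speed limits (rad/s): [2.57, 2.57, 3.14, 3.14, 3.14, 3.14].

## Interface

Orientations are given as [roll, pitch, yaw] about the fixed x, y, z axes, in that order (R = Rz(yaw) Ry(pitch) Rx(roll)).
In Python, from plant import bot gives the robot as it stands. The module is installed in compiled form; this text tells all that it offers.
- The arm moves only by the shell command python3 -m pendant 'ROWS'. ROWS is JSON, a list of rows, each a list of 3 entries, a list of its own where there are three numbers: the shift along the world's x, y, z as a fraction of full scale, then the turn, a rotation vector about the world's x, y, z as a fraction of full scale, then the opening, from -1 (shut) to 1 (fully open), so that 0 is half open. In form: [[[tx, ty, tz], [rx, ry, rz], claw], ...]. A call has exactly 10 rows; each row shifts and turns the commanded pose from where the row before left it; what a row does not reach is not made up. Full scale, the value 1, is 30 mm for a shift and 0.12 rad for a turn. A row lasts 1/12 s, in which the tool goes at most 41.7 mm and 7.16 degrees, less where a joint would pass 70% of its speed; a pose out of reach is approached as far as the arm can. A call with a number of a shift or a turn outside -1 to 1 is refused whole. A call with a gripper value outside its range is refused whole. The fingers move at their own pace and stop on an object; the grip force is fixed at half the most. Time passes only in rows, so rows that do not move let the fingers close, or fill a call up. It gives the time, the measured TCP pose, the force, the opening and the grip force at its end, in the units of the state.
- bot.get_obs(): the state, without advancing time (a new reading comes with each control period).
- bot.capture(name): name is "side" or "top" or "wrist"; returns the picture (384x512x3 uint8, blue, green, red); there is no depth.
- bot.camera_params(name): a dict with "fovy" (degrees; the focal length in pixels is half the picture's height over the tangent of half this angle, whatever the lens; pixels are square), "cx", "cy" (the principal point, pixels), "camera_from_world" (4x4, takes a point from world to camera coordinates). Camera axes: x right, y down, z forward; pixel columns grow to the right and rows downward; lengths in mm; the calibration is good to about 2 mm. A picture is of the moment at which its call begins: read the wrist's pose just before it. camera_params takes no time and is no camera call; for the wrist camera it gives the pose at the moment of the call.
- bot.close_job(): hands the job in; it is judged then, once.
The state is a dict: "time": time; "joint_positions": joint angles; "dq": joint speeds; "tau": joint torques, N m; "tool_pos": TCP position; "tcp_rot": TCP orientation; "contact_force": force on the tool from outside, world axes, zero at the start; "moment": the same for the moment, N m; "grip_width": finger opening in mm; "finger_force": force on a finger pad.
Only numpy, scipy, OpenCV 4.12 (cv2) and the standard library are available. Lean on these libraries where they do the work, as an engineer would, in place of code of your own. Each camera call takes 0.05 s, during which the arm holds its last target. There are 200 camera calls.

## Working session

There is one attempt and no reset: what is moved stays moved. The work goes in short steps, Python scripts to look and compute and a shell command to move; the robot and the scene stay as the last step left them, time stands still between calls to the robot, and variables do not carry over. Pictures are saved under pics/ and viewed, at most 10 in all, crops included, and the job is handed in when it is done.

```bash
mkdir -p pics
python3 - <<'E'
from plant import bot
import cv2,numpy as np
for n in("side","top"):
    p=bot.camera_params(n);im=bot.capture(n);cv2.imwrite(f"pics/{n}0.png",im)
    M=np.array(p["camera_from_world"]);print(n,p["fovy"],p["cx"],p["cy"],(-M[:3,:3].T@M[:3,3]).round(),M[2,:3].round(2))
o=bot.get_obs();print(o)
E
```

```text
side 48.985454113193605 250.93107317705068 187.57469823426425 [195. 932. 724.] [ 0.31 -0.8  -0.52]
top 51.33938685085993 249.99513115869826 191.17894068086383 [ 346.   12. 1050.] [ 0.21 -0.   -0.98]
{'time': 0.1, 'joint_positions': array([-1.27799869e+00,  3.42660934e-01,  1.52487697e+00, -1.23396885e-05,
        1.27541589e+00, -1.45968843e-01]), 'dq': array([-0.00147449, -0.00227983, -0.00182726,  0.00203602,  0.00130788,
       -0.00096135]), 'tau': array([ 1.35377450e-03, -4.32001340e+01, -2.44696140e+01,  7.19775539e-02,
        5.25939942e-02, -3.10624819e-05]), 'tool_pos': array([ 222.96896718, -474.94052031,  243.12589456]), 'tcp_rot': array([-3.14024427e+00, -1.86303985e-04,  4.38769950e-01]), 'contact_force': array([-0.36632201,  0.63252789, -0.69386155]), 'moment': array([ 0.01710696, -0.04531997, -0.004671  ]), 'finger_force': 0.0, 'grip_width': 91.76393690081586}
```

View pics/side0.png

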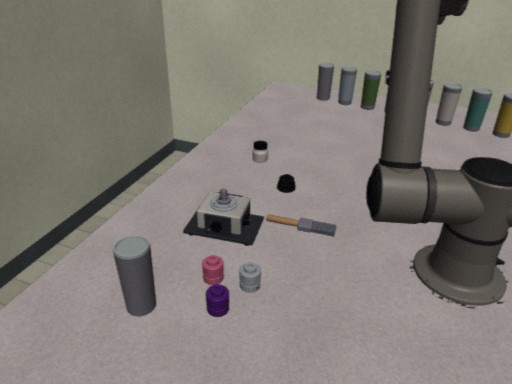

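View pics/top0.png

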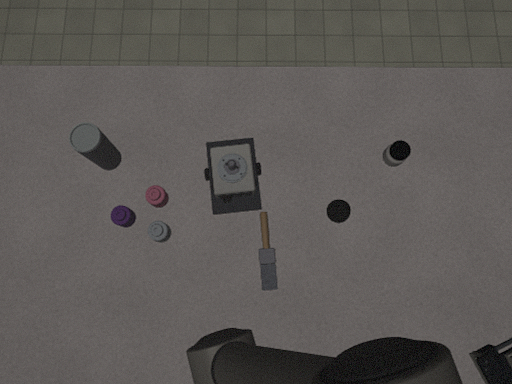

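Side: grey hub candidate at (250,277), pink at (213,270), purple at (217,300), plug at (286,183), spindle at (223,195). Top: grey (159,231), pink (156,195), purple (121,215), spindle about (231,163). Only the grey one is plain aluminium, as described; I'll confirm with an enlarged crop.

```bash
cat > h.py <<'E'
from plant import bot
import cv2,numpy as np
def cam(n):
    p=bot.camera_params(n);f=192/np.tan(np.radians(p["fovy"]/2))
    return f,p["cx"],p["cy"],np.array(p["camera_from_world"])
def ray(c,uv):
    f,cx,cy,M=c;d=M[:3,:3].T@np.array([(uv[0]-cx)/f,(uv[1]-cy)/f,1]);return -M[:3,:3].T@M[:3,3],d/np.linalg.norm(d)
def plane(c,uv,z):
    o,d=ray(c,uv);return o+d*(z-o[2])/d[2]
def proj(c,P):
    f,cx,cy,M=c;q=M[:3,:3]@np.array(P)+M[:3,3];return np.array([f*q[0]/q[2]+cx,f*q[1]/q[2]+cy])
def tri(rays):
    A=0;b=0
    for o,d in rays:
        Q=np.eye(3)-np.outer(d,d);A=A+Q;b=b+Q@o
    P=np.linalg.solve(A,b);return P,[float(np.linalg.norm((np.eye(3)-np.outer(d,d))@(P-o))) for o,d in rays]
E
python3 - <<'E'
from h import *
s=cv2.imread("pics/side0.png");t=cv2.imread("pics/top0.png")
def crop(im,x,y,w,h,k):return cv2.resize(im[y:y+h,x:x+w],None,fx=k,fy=k,interpolation=cv2.INTER_CUBIC)
a=crop(s,180,175,100,140,4);b=crop(t,100,130,100,140,4)
b=crop(t,140,140,120,105,10/3);b=cv2.resize(b,(400,350));b=cv2.copyMakeBorder(b,0,210,0,0,cv2.BORDER_CONSTANT)
cv2.imwrite("pics/c0.png",np.hstack([a,b]))
S,T=cam("side"),cam("top")
print("hub nose",tri([ray(S,(250,267.5)),ray(T,(158,229.5))]));print("tip",tri([ray(S,(223,191)),ray(T,(231,162))]))
E
```

```text
hub nose (array([465.09431539, 238.0818681 ,  55.74344251]), [0.025199924037459517, 0.025199924037553154])
tip (array([619.74488973,  55.1602671 , 124.4954687 ]), [1.1392031087459036, 1.139203108745622])
```

View pics/c0.png

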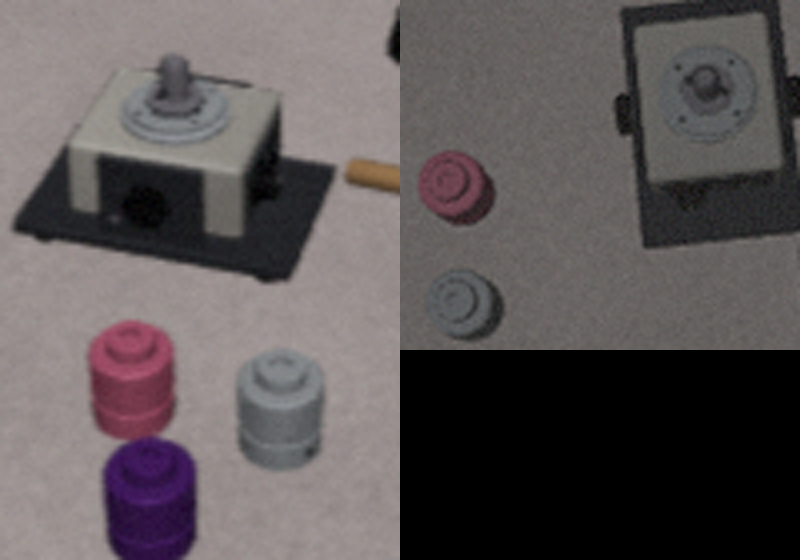

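The crop confirms it: the plain aluminium hub with the dark screw is at side (250,266) and top (157,229). The pink and purple ones are look-alikes.

Run:
```python
from h import *
S,T=cam("side"),cam("top")
for n,a,b in(("hub",(250.5,265.5),(157.1,229.2)),("pink",(213,259),(155,194.3)),("tip",(223.5,190),(231.8,162.8)),("flange",(223.7,202.5),(232.7,167.6))):print(n,tri([ray(S,a),ray(T,b)]))
print("purple",plane(T,(120,213),62),"plug",plane(T,(338,210),46),"tumbler",plane(T,(87,137),174))
```

```text
hub (array([464.38155206, 238.59624969,  62.75063096]), [0.6446339242207139, 0.6446339242206665])
pink (array([554.38443194, 249.58824408,  60.61975707]), [0.6592660618904538, 0.659266061890417])
tip (array([618.05574278,  53.35377931, 126.71181642]), [0.19131554845063486, 0.19131554845069262])
flange (array([618.07304408,  52.88773869,  85.82789179]), [0.2618389392607551, 0.2618389392605269])
purple [505.20803504 333.79037265  62.        ] plug [ 518.51103499 -215.40191772   46.        ] tumbler [664.33896214 386.6396575  174.        ]
```

```bash
python3 -m pendant '[[[1,0.6,0],[0,0,0.5],0.5],[[1,1,0],[0,0,0.5],0.5],[[0.8,1,0],[0,0,0.5],0.5],[[0.6,1,0],[0,0,0.5],0.5],[[0.5,1,0],[0,0,0.5],0.5],[[0.3,1,0],[0,0,0.5],0.5],[[0.3,1,0],[0,0,0.5],0.5],[[0.3,1,0],[0,0,0.5],0.5],[[0.3,1,0],[0,0,0.5],0.5],[[0.3,1,0],[0,0,0.5],0.5]]'
```

```text
time: 0.93
tool_pos: [384.5, -186.2, 243.5]
tcp_rot: [-3.141, -0.0, 1.042]
contact_force: [-0.4, 0.3, 0.6]
grip_width: 69.1
finger_force: 0.0
```

```bash
python3 -m pendant '[[[0.2,1,0],[0,0,-0.4],0.5],[[0.2,1,0],[0,0,-0.4],0.5],[[0.2,1,0],[0,0,-0.4],0.5],[[0.2,1,0],[0,0,-0.4],0.5],[[0.2,1,0],[0,0,-0.4],0.5],[[0.2,1,0],[0,0,-0.4],0.5],[[0.2,1,0],[0,0,-0.4],0.5],[[0.2,1,0],[0,0,-0.4],0.5],[[0.2,1,0],[0,0,0],0.5],[[0.2,1,0],[0,0,0],0.5]]'
python3 - <<'E'
from h import *
o=bot.get_obs();c=cam("wrist");M=c[3];print(o["tool_pos"],o["tcp_rot"],-M[:3,:3].T@M[:3,3],M[2,:3],c[:3])
im=bot.capture("wrist");cv2.imwrite("pics/w0.png",im);print(proj(c,(464.4,238.6,62)),proj(c,(618,53,128)))
E
```

```text
time: 1.77
tool_pos: [444.3, 113.8, 243.5]
tcp_rot: [-3.141, 0.0, 0.655]
contact_force: [0.7, -0.2, 0.6]
grip_width: 68.7
finger_force: 0.0
[444.34810005 113.76962107 243.54416792] [-3.14147172e+00  4.69680839e-04  6.54748559e-01] [499.09662324 154.67774258 385.12318826] [-0.20073238 -0.15302716 -0.96762038] (np.float64(326.41454951606835), 262.00881179120574, 193.42694084020366)
[168.90675491  82.4299819 ] [469.94666665  62.65239325]
```

View pics/w0.png

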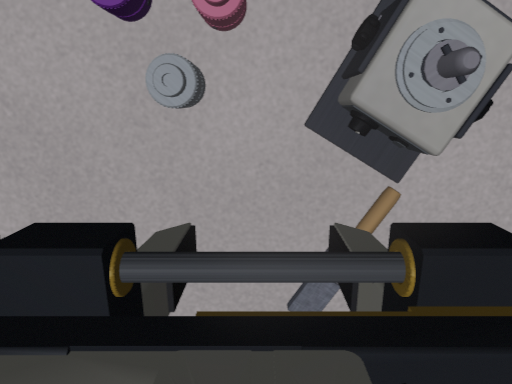

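Wrist view: hub top around (172,80), flange ring centred around (440,66), spindle tip around (465,60). Next I'll measure these with circle fits.

Run:
```python
from h import *
c=cam("wrist");im=cv2.imread("pics/w0.png");g=cv2.cvtColor(im,6)
def circ(x,y,w,h,r0,r1):
    k=cv2.resize(g[y:y+h,x:x+w],None,fx=4,fy=4,interpolation=cv2.INTER_CUBIC)
    q=cv2.HoughCircles(cv2.GaussianBlur(k,(0,0),2),cv2.HOUGH_GRADIENT_ALT,1.5,10,param1=100,param2=0.6,minRadius=r0*4,maxRadius=r1*4)
    return [] if q is None else [(a[0]/4+x,a[1]/4+y,a[2]/4) for a in q[0]]
for u in circ(135,40,80,80,6,32):print("hub",u,plane(c,u,62),plane(c,u,52))
for u in circ(385,5,115,120,8,55):print("fl",u,plane(c,u,92),plane(c,u,128))
print(proj(c,(618,53,92)))
```

```text
hub (np.float32(168.75), np.float32(80.875), np.float32(17.467657)) [466.10576689 244.37436256  62.        ] [465.06896122 247.0308536   52.        ]
hub (np.float32(168.75), np.float32(80.875), np.float32(14.546219)) [466.10576689 244.37436256  62.        ] [465.06896122 247.0308536   52.        ]
fl (np.float32(447.625), np.float32(66.5), np.float32(24.242579)) [622.12947208  56.42210314  92.        ] [607.09622481  68.94649242 128.        ]
fl (np.float32(469.75), np.float32(59.375), np.float32(12.146839)) [637.37099951  45.79331565  92.        ] [620.46728917  59.62208564 128.        ]
fl (np.float32(447.625), np.float32(66.5), np.float32(11.42477)) [622.12947208  56.42210314  92.        ] [607.09622481  68.94649242 128.        ]
fl (np.float32(469.75), np.float32(59.375), np.float32(9.467134)) [637.37099951  45.79331565  92.        ] [620.46728917  59.62208564 128.        ]
[446.95510059  73.2462484 ]
```

Run:
```python
from h import *
c=cam("wrist");o=bot.get_obs();print(o["tool_pos"],o["time"],-c[3][:3,:3].T@c[3][:3,3],proj(c,(464.4,238.6,62)),proj(c,plane(c,(168.75,80.9),62)))
```

```text
[445.05853168 117.92187832 243.54533364] 1.8167 [499.63058154 158.47748503 385.34713787] [172.86237822  86.31836326] [168.75  80.9 ]
```

```bash
python3 -m pendant '[[[0.17,1,0],[0,0,0],0.6],[[0.17,1,0],[0,0,0],0.6],[[0.17,1,0],[0,0,0],0.6],[[0.17,1,0],[0,0,0],0.6],[[0,0,-0.7],[0,0,0],0.6],[[0,0,-0.7],[0,0,0],0.6],[[0,0,-0.6],[0,0,0],0.6],[[0,0,0],[0,0,0],0.6],[[0,0,0],[0,0,0],0.6],[[0,0,0],[0,0,0],0.6]]'
cat >> h.py <<'E'
def hough(g,x,y,w,h,r0,r1,p2=0.6):
    k=cv2.resize(g[y:y+h,x:x+w],None,fx=4,fy=4,interpolation=cv2.INTER_CUBIC)
    q=cv2.HoughCircles(cv2.GaussianBlur(k,(0,0),2),cv2.HOUGH_GRADIENT_ALT,1.5,10,param1=100,param2=p2,minRadius=r0*4,maxRadius=r1*4)
    return [] if q is None else [(a[0]/4+x,a[1]/4+y,a[2]/4) for a in q[0]]
E
python3 - <<'E'
from h import *
bot.capture("wrist");c=cam("wrist");o=bot.get_obs();im=bot.capture("wrist");cv2.imwrite("pics/w1.png",im)
print(o["tool_pos"]);p=proj(c,(465,239.5,62));print(p,proj(c,(465,239.5,52)))
g=cv2.cvtColor(im,6);x,y=int(p[0])-55,int(p[1])-55
for u in hough(g,x,y,110,110,12,50):print(u,plane(c,u,62),plane(c,u,52))
E
```

```text
time: 2.65
tool_pos: [465.5, 232.2, 184.6]
tcp_rot: [3.141, -0.001, 0.655]
contact_force: [-0.6, -0.6, -0.5]
grip_width: 73.0
finger_force: 0.0
[465.672862   232.24860056 184.98905396]
[253.70217596 188.51503379] [253.98411955 185.79060957]
(np.float32(253.5), np.float32(185.5), np.float32(18.12427)) [466.95756781 241.19096419  62.        ] [464.95123899 239.98753085  52.        ]
(np.float32(253.5), np.float32(185.5), np.float32(26.706715)) [466.95756781 241.19096419  62.        ] [464.95123899 239.98753085  52.        ]
(np.float32(262.875), np.float32(181.75), np.float32(19.129091)) [474.23831353 236.93952853  62.        ] [472.50697497 235.5755205   52.        ]
(np.float32(253.5), np.float32(185.5), np.float32(15.719362)) [466.95756781 241.19096419  62.        ] [464.95123899 239.98753085  52.        ]
```

View pics/w1.png

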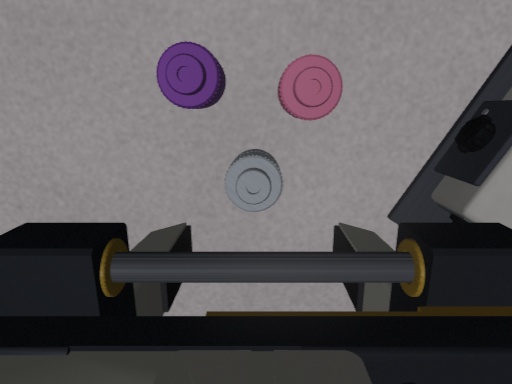

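Wrist w1: hub shoulder circle at (254,185), which puts the hub axis at about (466, 240.5). Fingers straddle it cleanly, so I'm descending.

```bash
python3 -m pendant '[[[0.01,0.13,0],[0,0,0],0.6],[[0.01,0.14,0],[0,0,0],0.6],[[0,0,-0.8],[0,0,0],0.6],[[0,0,-0.8],[0,0,0],0.6],[[0,0,-0.8],[0,0,0],0.6],[[0,0,-0.8],[0,0,0],0.6],[[0,0,-0.8],[0,0,0],0.6],[[0,0,-0.6],[0,0,0],0.6],[[0,0,-0.3],[0,0,0],0.6],[[0,0,0],[0,0,0],0.6]]'
```

```text
time: 3.58
tool_pos: [464.6, 240.2, 35.2]
tcp_rot: [-3.141, 0.003, 0.655]
contact_force: [-1.3, 0.0, 0.4]
grip_width: 73.3
finger_force: 0.0
```

```bash
python3 -m pendant '[[[0.03,0.01,0.1],[0,0,0],0.6],[[0,0,0],[0,0,0],0],[[0,0,0],[0,0,0],-0.3],[[0,0,0],[0,0,0],-0.5],[[0,0,0],[0,0,0],-1],[[0,0,0],[0,0,0],-1],[[0,0,0],[0,0,0],-1],[[0,0,0],[0,0,0],-1],[[0,0,0],[0,0,0],-1],[[0,0,0],[0,0,0],-1]]'
```

```text
time: 4.42
tool_pos: [466.7, 240.8, 40.5]
tcp_rot: [3.141, -0.001, 0.655]
contact_force: [-1.5, 1.0, 6.4]
grip_width: 49.7
finger_force: 30.0
```

```bash
python3 -m pendant '[[[0,0,0.4],[0,0,0],-1],[[0,0,0.7],[0,0,0],-1],[[0,0,0.8],[0,0,0],-1],[[0,0,0.8],[0,0,0],-1],[[0,0,0.8],[0,0,0],-1],[[0,0,0.8],[0,0,0],-1],[[0,0,0.8],[0,0,0],-1],[[0,0,0.7],[0,0,0],-1],[[0,0,0.3],[0,0,0],-1],[[0,0,0],[0,0,0],-1]]'
python3 - <<'E'
from h import *
bot.capture("wrist");c=cam("wrist");o=bot.get_obs();im=bot.capture("wrist");cv2.imwrite("pics/w2.png",im)
print(o["tool_pos"],o["tcp_rot"],o["contact_force"],o["grip_width"]);t=o["tool_pos"];print(proj(c,t+[0,0,21.5]),proj(c,t+[0,0,11.5]))
E
```

```text
time: 5.25
tool_pos: [467.2, 240.8, 224.5]
tcp_rot: [3.14, -0.004, 0.655]
contact_force: [-0.1, -0.5, -2.2]
grip_width: 49.1
finger_force: 30.0
[466.46917681 240.56482567 222.69148537] [ 3.14121135e+00 -6.68643726e-04  6.54758689e-01] [ 0.72005804 -1.10545495 -2.44090757] 49.40342338541789
[260.16737578 280.93771703] [260.29442321 269.29164193]
```

View pics/w2.png

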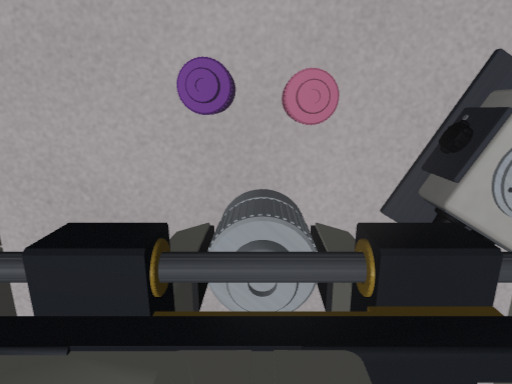

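```bash
python3 -m pendant '[[[0.2,-0.6,0],[0,0,0],-1],[[0.3,-1,0],[0,0,0],-1],[[0.3,-1,0],[0,0,0],-1],[[0.3,-1,0],[0,0,0],-1],[[0.3,-1,0],[0,0,0],-1],[[0.3,-1,0],[0,0,0],-1],[[0.3,-1,0],[0,0,0],-1],[[0.2,-1,0],[0,0,0],-1],[[0.1,-0.6,0],[0,0,0],-1],[[0,0,0],[0,0,0],-1]]'
python3 - <<'E'
from h import *
for i in range(4):bot.capture("wrist")
c=cam("wrist");o=bot.get_obs();im=bot.capture("wrist");cv2.imwrite("pics/w3.png",im);np.save("c3.npy",np.array(c,dtype=object),allow_pickle=True)
print(o["tool_pos"],o["tcp_rot"],o["contact_force"])
print(proj(c,(619.3,53.7,128)),proj(c,(619.3,53.7,92)))
g=cv2.cvtColor(im,6);p=proj(c,(619.3,53.7,100));x,y=max(0,int(p[0])-70),max(0,int(p[1])-70)
for u in hough(g,x,y,140,140,8,60,.4):print(np.round(u,1),plane(c,u,92).round(1),plane(c,u,128).round(1))
E
```

```text
time: 6.18
tool_pos: [535.2, -9.0, 220.4]
tcp_rot: [-3.14, 0.003, 0.651]
contact_force: [-0.1, 0.3, -2.7]
grip_width: 49.2
finger_force: 30.0
[534.76021326  -4.50288084 221.59139976] [-3.13964218e+00  1.39224755e-03  6.55346430e-01] [ 0.29711407  0.75074936 -1.91385917]
[269.11206251  55.49477525] [268.25007104  62.69928376]
[268.5  62.2  27.5] [619.7  53.7  92. ] [615.7  51.4 128. ]
[268.9  54.   14.5] [624.6  57.2  92. ] [619.9  54.4 128. ]
[268.9  54.    9.7] [624.6  57.2  92. ] [619.9  54.4 128. ]
```

View pics/w3.png

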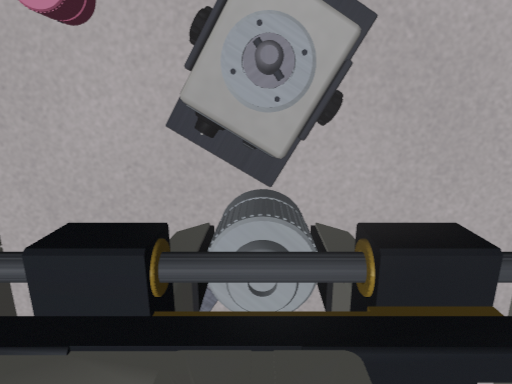

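Wrist w3: washer centre at (268.5,62), tip at (269,54), so the spindle axis is at about (619.6, 54). The hub is held upright at (262,270). Moving over the spindle.

```bash
python3 -m pendant '[[[0.4,0.28,0],[0,0,0],-1],[[0.6,0.43,0],[0,0,0],-1],[[0.6,0.43,0],[0,0,0],-1],[[0.6,0.42,0],[0,0,0],-1],[[0.4,0.27,0],[0,0,0],-1],[[0.2,0.14,0],[0,0,0],-1],[[0,0,-0.4],[0,0,0],-1],[[0,0,-0.4],[0,0,0],-1],[[0,0,-0.4],[0,0,0],-1],[[0,0,0],[0,0,0],-1]]'
python3 - <<'E'
from h import *
for i in range(3):bot.capture("wrist")
o=bot.get_obs();print(o["tool_pos"],o["tcp_rot"],o["contact_force"],o["joint_positions"])
s=bot.capture("side");t=bot.capture("top")
f=lambda i,p:cv2.resize(i[p[1]-45:p[1]+45,p[0]-45:p[0]+45],(400,400),interpolation=cv2.INTER_CUBIC)
P=o["tool_pos"];cv2.imwrite("pics/c4.png",np.hstack([f(s,proj(cam("side"),P).astype(int)),f(t,proj(cam("top"),P).astype(int))]))
E
```

```text
time: 7.27
tool_pos: [617.5, 54.4, 183.9]
tcp_rot: [-3.138, 0.004, 0.656]
contact_force: [-0.6, -0.2, -3.0]
grip_width: 49.2
finger_force: 30.0
[619.44191125  54.01584412 187.37122376] [ 3.14113178e+00 -4.23777501e-04  6.55326602e-01] [ 0.37596017 -0.03940856 -2.0723848 ] [-3.61596815e-02  5.63970075e-01  1.32309390e+00 -8.92171059e-05
  1.25390835e+00  8.79337915e-01]
```

View pics/c4.png

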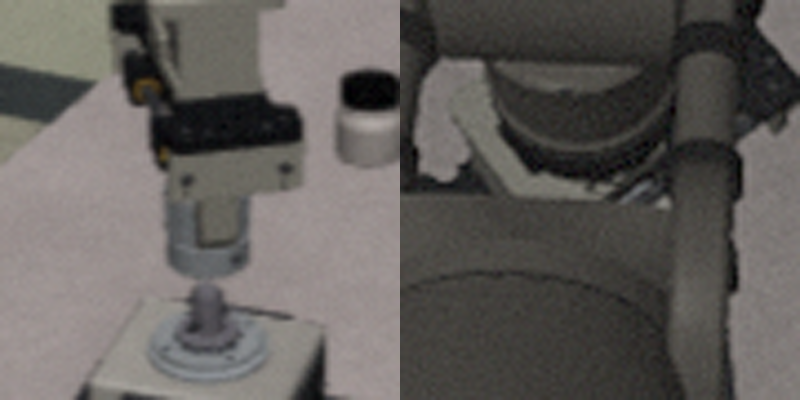

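Side crop: the hub hangs directly over the spindle tip. Descending gently.

```bash
python3 -m pendant '[[[0,0.01,-0.1],[0,0,0],-1],[[0,0.01,-0.1],[0,0,0],-1],[[0,0,-0.1],[0,0,0],-1],[[0,0,-0.1],[0,0,0],-1],[[0,0,-0.1],[0,0,0],-1],[[0,0,-0.1],[0,0,0],-1],[[0,0,-0.1],[0,0,0],-1],[[0,0,-0.1],[0,0,0],-1],[[0,0,-0.1],[0,0,0],-1],[[0,0,0],[0,0,0],-1]]'
```

```text
time: 8.35
tool_pos: [619.3, 54.4, 159.0]
tcp_rot: [-3.141, 0.0, 0.655]
contact_force: [0.6, 0.1, -2.8]
grip_width: 49.5
finger_force: 30.0
```

```bash
python3 -m pendant '[[[0,0,-0.05],[0,0,0],-1],[[0,0,-0.05],[0,0,0],-1],[[0,0,-0.05],[0,0,0],-1],[[0,0,-0.05],[0,0,0],-1],[[0,0,-0.05],[0,0,0],-1],[[0,0,-0.05],[0,0,0],-1],[[0,0,-0.05],[0,0,0],-1],[[0,0,0],[0,0,0],-1],[[0,0,0],[0,0,0],-1],[[0,0,0],[0,0,0],-1]]'
```

```text
time: 9.18
tool_pos: [619.4, 54.3, 149.2]
tcp_rot: [-3.142, -0.0, 0.655]
contact_force: [0.6, 0.9, -2.4]
grip_width: 49.3
finger_force: 30.0
```

Close to the pin; small steps to feel contact.

```bash
python3 -m pendant '[[[0,0,-0.03],[0,0,0],-1],[[0,0,-0.03],[0,0,0],-1],[[0,0,0],[0,0,0],-1],[[0,0,0],[0,0,0],-1],[[0,0,0],[0,0,0],-1],[[0,0,0],[0,0,0],-1],[[0,0,0],[0,0,0],-1],[[0,0,0],[0,0,0],-1],[[0,0,0],[0,0,0],-1],[[0,0,0],[0,0,0],-1]]'
```

```text
time: 10.02
tool_pos: [619.6, 54.3, 148.2]
tcp_rot: [3.141, -0.001, 0.655]
contact_force: [-2.1, 1.3, 5.9]
grip_width: 49.3
finger_force: 30.0
```

```bash
python3 -m pendant '[[[0,0,0],[0,0,0.5],-1],[[0,0,0],[0,0,0.5],-1],[[0,0,0],[0,0,0.5],-1],[[0,0,0],[0,0,0.5],-1],[[0,0,0],[0,0,0.5],-1],[[0,0,0],[0,0,0.5],-1],[[0,0,0],[0,0,0.5],-1],[[0,0,0],[0,0,0.5],-1],[[0,0,0],[0,0,0],-1],[[0,0,0],[0,0,0],-1]]'; python3 -c "
from plant import bot
print(bot.get_obs()['moment'])"
```

```text
time: 10.85
tool_pos: [620.0, 54.7, 148.2]
tcp_rot: [3.14, -0.001, 1.133]
contact_force: [-0.6, 3.0, 6.3]
grip_width: 49.7
finger_force: 30.0
[ 0.50184628 -0.03334926  0.05174185]
```

```bash
python3 -m pendant '[[[0,0,-0.02],[0,0,0.5],-1],[[0,0,0],[0,0,0.5],-1],[[0,0,0],[0,0,0.5],-1],[[0,0,0],[0,0,0.5],-1],[[0,0,0],[0,0,0.5],-1],[[0,0,0],[0,0,0.5],-1],[[0,0,0],[0,0,0.5],-1],[[0,0,0],[0,0,0.5],-1],[[0,0,0],[0,0,0.5],-1],[[0,0,0],[0,0,0.5],-1]]'; python3 -c "
from plant import bot
print(bot.get_obs()['moment'])"
```

```text
time: 11.68
tool_pos: [619.5, 55.1, 148.2]
tcp_rot: [3.14, -0.001, 1.736]
contact_force: [-4.3, 4.1, 10.5]
grip_width: 49.3
finger_force: 30.0
[ 0.77999746  0.52315896 -0.07355735]
```

```bash
python3 -m pendant '[[[-0.02,0.02,0],[0,0,0.5],-1],[[0,0,0],[0,0,0.5],-1],[[0,0,0],[0,0,0.5],-1],[[0,0,0],[0,0,0.5],-1],[[0,0,0],[0,0,0.5],-1],[[0,0,0],[0,0,0.5],-1],[[0,0,0],[0,0,0.5],-1],[[0,0,0],[0,0,0.5],-1],[[0,0,0],[0,0,0.5],-1],[[0,0,0],[0,0,0.5],-1]]'; python3 -c "
from plant import bot
print(bot.get_obs()['moment'])"
```

```text
time: 12.52
tool_pos: [618.9, 55.1, 148.1]
tcp_rot: [3.141, 0.001, 2.336]
contact_force: [-3.6, 1.6, 9.5]
grip_width: 48.8
finger_force: 30.0
[ 0.42267768  0.59835805 -0.03560962]
```

```bash
python3 -m pendant '[[[-0.02,0,0],[0,0,0.5],-1],[[0,0,0],[0,0,0.5],-1],[[0,0,0],[0,0,0.5],-1],[[0,0,0],[0,0,0.5],-1],[[0,0,0],[0,0,0.5],-1],[[0,0,0],[0,0,0.5],-1],[[0,0,0],[0,0,0.5],-1],[[0,0,0],[0,0,0.5],-1],[[0,0,0],[0,0,0.5],-1],[[0,0,0],[0,0,0.5],-1]]'; python3 -c "
from plant import bot
print(bot.get_obs()['moment'])"
```

```text
time: 13.35
tool_pos: [617.7, 54.5, 145.9]
tcp_rot: [-3.141, -0.002, 2.936]
contact_force: [-0.1, -0.4, -2.5]
grip_width: 49.2
finger_force: 30.0
[ 0.12797441 -0.15217969  0.04750521]
```

Dropped: z fell 2.2 mm and the load is gone. Pressing down onto the washer.

```bash
python3 -m pendant '[[[0,0,-0.05],[0,0,0],-1],[[0,0,-0.05],[0,0,0],-1],[[0,0,-0.05],[0,0,0],-1],[[0,0,0],[0,0,0],-1],[[0,0,0],[0,0,0],-1],[[0,0,0],[0,0,0],-1],[[0,0,0],[0,0,0],-1],[[0,0,0],[0,0,0],-1],[[0,0,0],[0,0,0],-1],[[0,0,0],[0,0,0],-1]]'; python3 -c "
from plant import bot
print(bot.get_obs()['moment'])"
```

```text
time: 14.18
tool_pos: [618.2, 54.9, 142.4]
tcp_rot: [3.141, 0.0, 2.935]
contact_force: [0.2, -0.1, -1.6]
grip_width: 49.2
finger_force: 30.0
[ 0.05486757 -0.04897843  0.04794703]
```

```bash
python3 -m pendant '[[[0,0,-0.05],[0,0,0],-1],[[0,0,-0.05],[0,0,0],-1],[[0,0,-0.05],[0,0,0],-1],[[0,0,-0.05],[0,0,0],-1],[[0,0,-0.05],[0,0,0],-1],[[0,0,0],[0,0,0],-1],[[0,0,0],[0,0,0],-1],[[0,0,0],[0,0,0],-1],[[0,0,0],[0,0,0],-1],[[0,0,0],[0,0,0],-1]]'; python3 -c "
from plant import bot
print(bot.get_obs()['moment'])"
```

```text
time: 15.02
tool_pos: [618.3, 54.9, 135.7]
tcp_rot: [3.141, 0.001, 2.935]
contact_force: [-3.4, -0.2, 5.2]
grip_width: 49.3
finger_force: 30.0
[ 0.09699597  0.34161854 -0.01807679]
```

```bash
python3 -m pendant '[[[0,0,-0.05],[0,0,0],-1],[[0,0,-0.05],[0,0,0],-1],[[0,0,-0.05],[0,0,0],-1],[[0,0,0],[0,0,0],-1],[[0,0,0],[0,0,0],-1],[[0,0,0],[0,0,0],-1],[[0,0,0],[0,0,0],-1],[[0,0,0],[0,0,0],-1],[[0,0,0],[0,0,0],-1],[[0,0,0],[0,0,0],-1]]'; python3 -c "
from plant import bot
print(bot.get_obs()['moment'])"
```

```text
time: 15.85
tool_pos: [618.3, 54.9, 132.5]
tcp_rot: [3.141, 0.002, 2.935]
contact_force: [-6.3, 0.3, 13.3]
grip_width: 49.1
finger_force: 30.0
[0.09260346 0.91809316 0.02656991]
```

```bash
python3 -m pendant '[[[-0.03,0,-0.04],[0,0,0],-1],[[0,0,-0.03],[0,0,0],-1],[[0,0,0],[0,0,0],-1],[[0,0,0],[0,0,0],-1],[[0,0,0],[0,0,0],-1],[[0,0,0],[0,0,0],-1],[[0,0,0],[0,0,0],-1],[[0,0,0],[0,0,0],-1],[[0,0,0],[0,0,0],-1],[[0,0,0],[0,0,0],-1]]'
python3 - <<'E'
from h import *
o=bot.get_obs();print(o["moment"],o["tool_pos"])
s=bot.capture("side");w=bot.capture("wrist");x,y=proj(cam("side"),o["tool_pos"]).astype(int)
cv2.imwrite("pics/c5.png",np.hstack([cv2.resize(s[y-40:y+40,x-40:x+40],(384,384),interpolation=cv2.INTER_CUBIC),w[:,80:480]]))
E
```

```text
time: 16.68
tool_pos: [618.3, 54.9, 132.4]
tcp_rot: [3.141, 0.005, 2.935]
contact_force: [-7.8, 1.1, 22.1]
grip_width: 49.7
finger_force: 30.0
[-0.09512222  1.21982569 -0.03644457] [618.31413037  54.86343272 132.41252852]
```

View pics/c5.png

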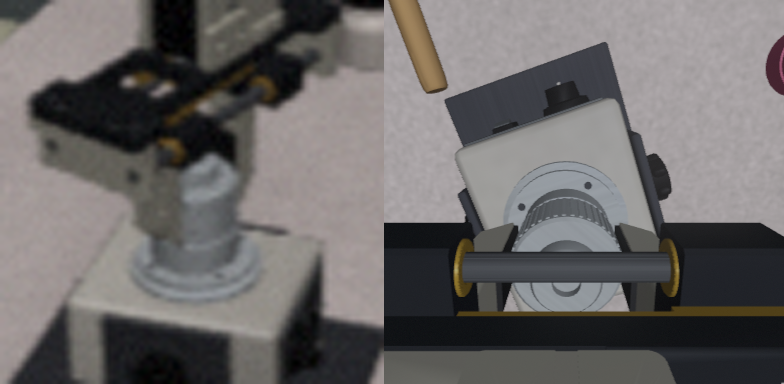

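The hub sits flush on the flange, 15.8 mm below the pin stop. The stop is rigid: force rose from 13 N to 22 N with no further travel. It is still gripped, so I'm handing in.

```bash
python3 -c "
from plant import bot
print(bot.close_job())"
```

```text
the job is handed in; nothing more can be done
None
```

The hub is keyed over the pin, pushed fully home on the flange and still held there with about 22 N of downward force; I handed the job in at about 17 s without moving the plug, tumbler, jar or brush.

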